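# Swing out the hanger arm and hang the work lamp on it

### The job

The hanger arm on top of the bench stand is parked to the side: swing it all the way out over the throttle body, right up to its stop. Then hang the work lamp on the arm by its loop, between the post and the upturned tip, so that it hangs straight and still, and leave all other things on the bench where they are.

Things in the scene. Friction and masses are not known exactly. Their poses are not given: they have to be found in the camera images.
- stand: Fixed steel stand: base plate 110 x 140 x 12 mm (24 mm thick within 35 mm of the middle), square grey post 28 mm, and on top a hub 28 mm across that carries the hanger arm; hub top 265 mm above the bench (its pin 271 mm). Origin: centre of the underside; z up. The parked arm points along its +y, the fully swung-out arm along its -x.
- pivot (a point): Point on the stand's vertical hinge axis at the height of the hanger arm's bar axis (250 mm above the bench); axes as the stand's.
- hanger_arm (a joint): Hinge of the hanger arm, rad, about the vertical axis through pivot, anticlockwise from above: 0 = parked (bar along the stand's +y), 1.571 = fully out at its stop (bar along the stand's -x). Stiff hinge (about 0.2 N m): stays where it is left.
- bar_mid (a point): Point on the axis of the hanger arm's bar, 80 mm from the hinge axis; moves with the arm; x along the bar away from the post, z up. The bar is a level round steel rod, 10 mm diameter, straight from the hub to 125 mm from the hinge axis, then rising to an upturned tip that ends 138 mm from the axis and 15 mm above the bar's axis (underside 5 mm below it).
- lamp: Work lamp standing upright, 134 mm tall, about 220 g: black body 36 (x) x 50 (y) x 85 mm, white panel on its -x face; on top a closed steel loop, opening seen along x: 14 mm deep in x, 50 mm wide outside (flush with the body), 38 mm inside, roof-shaped top; opening from 85 to 126 mm height in the middle, to 117 mm at its sides. Origin: centre of the underside, z up.
- lamp_eye (a point): Point at the inside apex of the lamp's loop (126 mm above its underside), which rests on the bar when hung; axes as the lamp's.
- throttle: Throttle body, aluminium flange 100 x 100 mm with a round barrel 88 mm across and a black side motor, 78 mm tall, lying under where the arm swings out. Leave alone. Origin: centre of the underside.
- tin: Red tin, 64 mm across, 72 mm tall. Leave alone. Origin: centre of the underside.
- jar: Pale jar with a cap, 60 mm across, 85 mm tall. Leave alone. Origin: centre of the underside.
- pulley: Small aluminium pulley lying flat, 60 mm across, 30 mm tall. Leave alone. Origin: centre of the underside.
- wrench: Steel wrench lying flat, about 160 mm long, under 15 mm tall. Leave alone.
- screwdriver: Screwdriver with a red handle lying flat, about 200 mm long, under 35 mm tall. Leave alone.
- cleaner: Grey bottle, 60 mm across, 130 mm tall. Leave alone. Origin: centre of the underside.
Things that resemble listed ones, but are neither listed nor needed, are in the scene too. Of the things like the lamp, leave any that is green, orange or purple; of the rest the larger one is meant.

How it is judged (in metres and radians):
On the way:
1. the hanger arm is fully out (within about 5 degrees of its stop) (value of joint hanger_arm above 1.48 rad), for 0.2 s.
At the end, for the whole second after the job is handed in: The arm is within 5 degrees of its outer stop; the bar passes through the loop, whose apex is within 12 mm sideways of the bar's axis, 0 to 13 mm above it and 25 to 122 mm from the hinge axis; the lamp is within 0.2 rad of upright and still (under 0.05 m/s, 0.6 rad/s) (value of joint hanger_arm above 1.48 rad and x of lamp_eye in the frame of bar_mid between -0.055 and 0.042 m and y of lamp_eye in the frame of bar_mid between -0.012 and 0.012 m and z of lamp_eye in the frame of bar_mid between 0 and 0.013 m and angle between lamp's own z axis and vertical below 0.2 rad and linear speed of lamp below 0.05 m/s and angular speed of lamp below 0.6 rad/s); the robot touches nothing.
It fails at once if the throttle body was moved more than 30 mm (distance of throttle from where it was at the start of the episode above 0.03 m).
It fails at once if another thing on the bench (tin, jar, pulley, wrench, screwdriver, bottle) was moved more than 30 mm (distance of any of tin, jar, pulley, wrench, screwdriver, cleaner from where it was at the start of the episode above 0.03 m).
It also fails if it takes over 67 s, if anything falls off the work surface, if the arm or the gripper's body presses on something with over 40 N, if the wrist force passes 120 N, or if a joint passes its speed limit or range.

### The arm

A 6-joint arm with a two-finger parallel gripper is mounted at the origin on the work surface. World frame = base frame: x ahead of the robot, y to its left, z up, the work surface at z = 0. Lengths are in m, angles in degrees, forces in N, time in s.
With the tool pointing down it reaches from about 0.35 to 0.85 m from the base axis. Payload 8.1 kg.
Tool frame: the origin (TCP) lies midway between the tips of the shut fingers; the grasp point (between the pads) lies 19 mm behind it; z points along the fingers, y is the line along which they close (so a half turn about z gives the same grasp; the last joint's range is limited). The gripper opens to 93 mm and grips with 3 to 60 N. Pads are 15 mm wide; open, the fingers measure 128 mm over their backs; the gripper's body (75 mm by 188 mm) begins 65 mm behind the grasp point.
Start: joints at [-71.643, 7.471, 85.268, -0, 87.261, -4.893], TCP at [0.237, -0.551, 0.219] pointing down, gripper open.
Joint ranges: [-169.43, 169.43], [-51.17, 129.36], [1.28, 143.12], [-76.62, 256.62], [0, 156.53], [-152.29, 152.29]. Speed limits (degrees/s): [136.94, 136.94, 159.86, 180, 180, 180].

### API

Orientations are given as [roll, pitch, yaw] about the fixed x, y, z axes, in that order (R = Rz(yaw) Ry(pitch) Rx(roll)).
In Python, from rig import observe, read_camera, job_done gives the robot as it stands.
- The arm moves only by the tool step_arm, never from a script. Its argument "commands" is a list of rows, each a list of 5 numbers: the shift along the world's x, y, z in m, then the turn about the world's z in rad, then the opening, from 0 (shut) to 1 (fully open). In form: [[x, y, z, spin, fingers], ...]. A call has 1 to 10 rows; each row shifts and turns the commanded pose from where the row before left it; what a row does not reach is not made up. A row lasts 1/12 s, in which the tool goes at most 41.7 mm and 7.16 degrees, less where a joint would pass 70% of its speed; a pose out of reach is approached as far as the arm can. A call with a gripper value outside its range is refused whole. The fingers move at their own pace and stop on an object; the grip force is fixed at half the most. Time passes only in rows, so rows that do not move let the fingers close. It gives the time, the measured TCP pose, the force, the opening and the grip force at its end, in the units of the state.
- observe(): the state, without advancing time (a new reading comes with each control period).
- read_camera(name): name is "scene" or "top"; returns a dict with "frame" (400x640x3 uint8, red, green, blue), "K" (3x3 intrinsics, pixels), "k1" (the pictures are not rectified: a ray, as slopes to the right and down, at radius r is drawn at 1 + k1 r^2 times it, then the intrinsics apply), "camera_from_world" (4x4, takes a point from world to camera coordinates). Camera axes: x right, y up, looking along -z (the intrinsics and any distortion apply to the point x, -y, -z); pixel columns grow to the right and rows downward; lengths in m; the calibration is good to about 2 mm. A picture is of the moment at which its call begins. There is no depth.
- job_done(): hands the job in; it is judged then, once.
The state is a dict: "t": time; "joint_positions": joint angles; "joint_vel": joint speeds; "tau": joint torques, N m; "tcp_pos": TCP position; "ee_rot": TCP orientation; "force": force on the tool from outside, world axes, zero at the start; "ft_torque": the same for the moment, N m; "gripper_width": opening from 0.0 (shut) to 1.0 (fully open); "grasp_force": force on a finger pad.
Only numpy, scipy, OpenCV 4.12 (cv2) and the standard library are available. Lean on these libraries where they do the work, as an engineer would, in place of code of your own. Each camera call takes 0.05 s, during which the arm holds its last target. There are 200 camera calls.

## Working session

There is one attempt and no reset: what is moved stays moved. The work goes in short steps, Python scripts to look and compute and a tool call to move; the robot and the scene stay as the last step left them, time stands still between calls to the robot, and variables do not carry over. Pictures are saved under pics/ and viewed, at most 10 in all, crops included, and the job is handed in when it is done.

Besides the shell and the picture viewer there is one more tool, called after ">>>" as name(argument=value, ...) on one line, values as JSON. step_arm: Moves the arm, as the interface text tells. Its arguments: {"type":"object","properties":{"commands":{"type":"array"}},"required":["commands"]}

```bash
ls; mkdir -p pics
cat > h.py <<'E'
import numpy as np, cv2
from rig import observe, read_camera, job_done
def cam(n):
    c=read_camera(n); np.savez('pics/cal_%s.npz'%n,**{k:np.array(c[k]) for k in('K','k1','camera_from_world')}); return c
def ray(n,u,v):
    c=np.load('pics/cal_%s.npz'%n);K=c['K']
    p=cv2.undistortPoints(np.array([[[u,v]]],float),K,np.array([float(c['k1']),0,0,0]))[0,0]
    M=c['camera_from_world'];d=M[:3,:3].T@np.array([p[0],-p[1],-1.]);return -M[:3,:3].T@M[:3,3],d
def atz(n,u,v,z):
    o,d=ray(n,u,v);return o+d*(z-o[2])/d[2]
def tri(a,b):
    (o,d),(p,e)=ray('scene',*a),ray('top',*b)
    s=np.linalg.lstsq(np.c_[d,-e],p-o,rcond=None)[0];A=o+d*s[0];B=p+e*s[1]
    return (A+B)/2,np.linalg.norm(A-B)
def proj(n,P):
    c=np.load('pics/cal_%s.npz'%n);M=c['camera_from_world'];q=M[:3,:3]@np.array(P)+M[:3,3]
    x,y=q[0]/-q[2],-q[1]/-q[2];r=1+float(c['k1'])*(x*x+y*y);K=c['K'];return K[0,0]*x*r+K[0,2],K[1,1]*y*r+K[1,2]
def save(n,f,box=None,s=1):
    if box: f=f[box[1]:box[3],box[0]:box[2]]
    cv2.imwrite('pics/'+n,cv2.resize(f[:,:,::-1],None,fx=s,fy=s,interpolation=cv2.INTER_CUBIC))
E
python3 - <<'E'
from h import *
for n in('scene','top'):
    c=cam(n);save(n+'0.png',c['frame'],s=1.25);np.save('pics/%s0.npy'%n,c['frame']);print(c['camera_from_world'])
print(observe())
E
```

```text
pics
[[ 0.20434419  0.97887187  0.00730195 -0.0908835 ]
 [-0.76853101  0.15580548  0.62055196  0.31149055]
 [ 0.60630317 -0.13241796  0.78413133 -1.45070327]
 [ 0.          0.          0.          1.        ]]
[[-0.01925226 -0.99940329 -0.02867793 -0.0052112 ]
 [ 0.98757666 -0.02348288  0.1553734  -0.55392451]
 [-0.15595413 -0.02533037  0.98743946 -1.12165568]
 [ 0.          0.          0.          1.        ]]
{'t': 0.1, 'joint_positions': array([-7.16417475e+01,  7.50950162e+00,  8.53217690e+01,  2.09638612e-03,
        8.72584345e+01, -4.89174426e+00]), 'joint_vel': array([-0.06635896, -0.04347265, -0.10690157, -0.01226067, -0.10632916,
        0.0027072 ]), 'tau': array([ 1.84993034e-03, -5.61338174e+01, -4.93097162e+01,  7.70685403e-02,
        2.89735536e-02, -7.73897955e-05]), 'tcp_pos': array([ 0.2367405 , -0.55079793,  0.21771783]), 'ee_rot': array([-1.79910800e+02, -9.73565601e-03,  2.32498872e+01]), 'force': array([ 0.37154984,  0.60536404, -0.64734776]), 'ft_torque': array([ 0.03806605, -0.02908604, -0.0165663 ]), 'grasp_force': 0.0, 'gripper_width': 1.0031455023036266}
```

View pics/scene0.png

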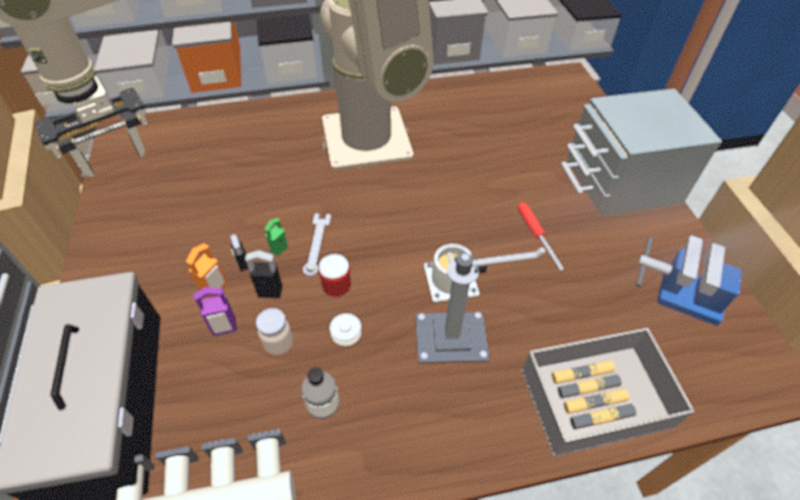

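View pics/top0.png

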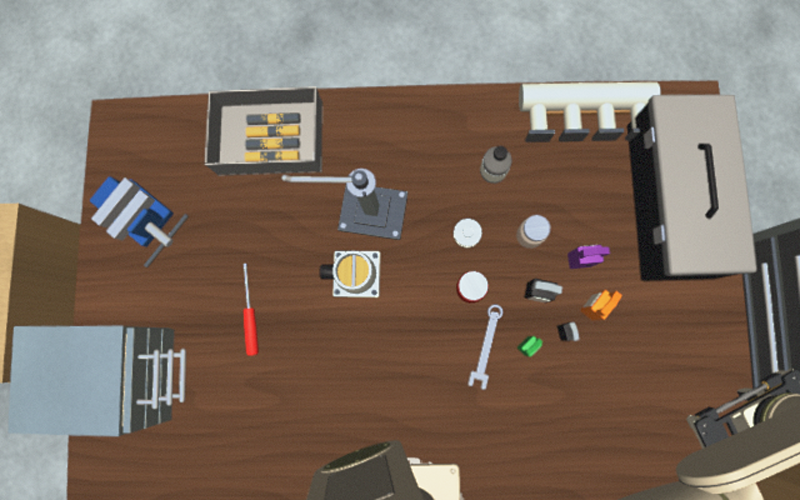

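Things like the lamp (scene at 800 px scale): orange (205,268), purple (215,310), green (275,236), small black (238,252) and larger black (265,273). I choose the larger black one, at about (543,290) in the top view. The stand is at (455,300) and its arm points right (+y) to (540,252). Next I'll take close crops.

Run:
```python
from h import *
s=np.load('pics/scene0.npy');t=np.load('pics/top0.npy')
a=cv2.resize(s[170:270,150:250],(400,400),interpolation=2);b=cv2.resize(t[205:285,400:500],(500,400),interpolation=2)[:, :400]
save('c1.png',np.hstack([a,b]))
a=cv2.resize(s[180:300,320:450],(433,400),interpolation=2);b=cv2.resize(t[120:220,220:340],(480,400),interpolation=2)
a=a[:,:400];b=b[:,:400]
save('c2.png',np.hstack([a,b]))
```

```text
(no output)
```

View pics/c1.png

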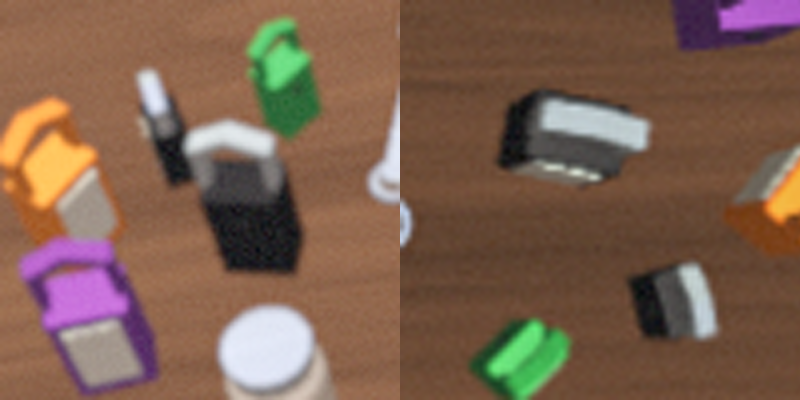

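View pics/c2.png

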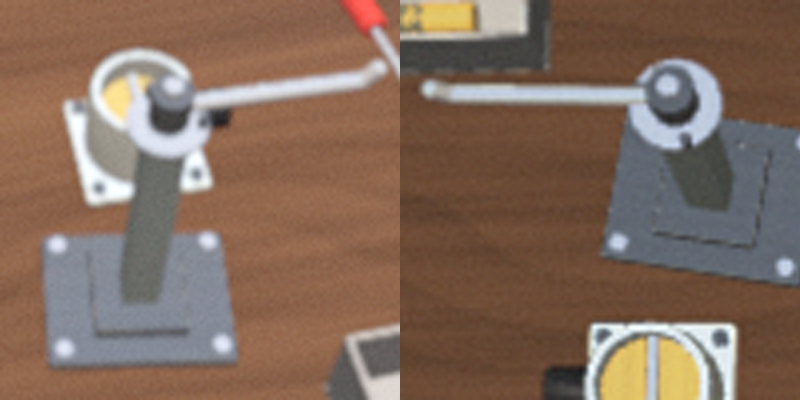

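The larger black lamp has its loop roof centre near (232,133) in the left crop and (593,123) in the right. Its white panel faces the robot. In the second crop the pin is at (172,84) and (672,82), and the arm tip is at (378,67) and (430,90).

Run:
```python
from h import *
np.set_printoptions(precision=4,suppress=True)
f=lambda x,y,s,ox,oy:(x/s+ox-.5+.5/s,y/s+oy-.5+.5/s)
S1=lambda x,y:f(x,y,4,150,170);T1=lambda x,y:f(x-400,y,5,400,205)
S2=lambda x,y:f(x,y,3.333,320,180);T2=lambda x,y:f(x-400,y,4,220,120)
print('loop apex',tri(S1(232,134),T1(593,123)))
print('loop L/R at .12', tri(S1(275,148),T1(541,113)),tri(S1(190,148),T1(643,136)))
for z in (.134,): print('strip corners',[atz('top',*T1(*p),.126)[:2] for p in((545,98),(648,122),(640,150),(540,123))])
print('body bottom scene',[atz('scene',*S1(*p),0)[:2] for p in((223,269),(297,272))])
print('panel bottom top',[atz('top',*T1(*p),0)[:2] for p in((501,165),)])
print('pin',tri(S2(172,83),T2(669,80)),'tip',tri(S2(378,66),T2(430,88)))
print('base',[atz('scene',*S2(*p),.0)[:2] for p in((45,240),(50,365),(237,362))],[atz('scene',*S2(*p),.012)[:2] for p in((45,236),(218,234),(237,358),(50,361))])
print('base top',[atz('top',*T2(*p),.012)[:2] for p in((604,255),)])
for n,g,pts in(('throttle',S2,((65,105),(92,202),(212,187))),): print(n,[atz('scene',*g(*p),.005)[:2] for p in pts])
h=1.25
for n,u,v,z in(('thr',353,272,.078),('tin',473,286,.072),('jar',536,230,.085),('pulley',467,232,.03),('cleaner',500,152,.13),('orange',604,300,.1),('green',531,346,.08),('small',569,331,.08),('purple',590,253,.12),('wr1',494,312,.01),('wr2',480,382,.01)):print(n,atz('top',u/h,v/h,z)[:2])
```

```text
loop apex (array([ 0.4633, -0.283 ,  0.1351]), np.float64(0.0019367726197286846))
loop L/R at .12 (array([ 0.4698, -0.2599,  0.1235]), np.float64(0.0031382536060161185)) (array([ 0.4575, -0.3108,  0.1209]), np.float64(0.0009046797363089546))
strip corners [array([ 0.4767, -0.2633]), array([ 0.4638, -0.3128]), array([ 0.4504, -0.3081]), array([ 0.4646, -0.2603])]
body bottom scene [array([ 0.4661, -0.3149]), array([ 0.4784, -0.2663])]
panel bottom top [array([ 0.4533, -0.2632])]
pin (array([0.6518, 0.0623, 0.2786]), np.float64(0.00031374539481548075)) tip (array([0.6553, 0.1962, 0.266 ]), np.float64(0.00018470939680054684))
base [array([0.5792, 0.0106]), array([ 0.6848, -0.01  ]), array([0.7105, 0.1262])] [array([0.5828, 0.0093]), array([0.6081, 0.1417]), array([0.7129, 0.1236]), array([ 0.6874, -0.0111])]
base top [array([0.6101, 0.1391])]
throttle [array([0.457 , 0.0558]), array([0.5553, 0.0543]), array([0.5608, 0.1523])]
thr [0.5069 0.0983]
tin [ 0.4733 -0.1459]
jar [ 0.5838 -0.2778]
pulley [ 0.5935 -0.141 ]
cleaner [ 0.7366 -0.2054]
orange [ 0.4366 -0.4026]
green [ 0.35   -0.2566]
small [ 0.3777 -0.3342]
purple [ 0.5285 -0.3748]
wr1 [ 0.4222 -0.1942]
wr2 [ 0.2762 -0.1591]
```

>>> step_arm(commands=[[0, 0, 0.025, -0.065, 0], [0, 0, 0.025, -0.065, 0], [0, 0, 0.025, -0.065, 0], [0, 0, 0.025, -0.065, 0], [0.019, 0.03, 0, -0.065, 0], [0.019, 0.03, 0, -0.065, 0], [0.019, 0.03, 0, -0.065, 0], [0.019, 0.03, 0, -0.065, 0], [0.019, 0.03, 0, -0.065, 0], [0.019, 0.03, 0, -0.06, 0]])

```text
t: 0.93
tcp_pos: [0.3513, -0.3696, 0.3182]
ee_rot: [-180.0, 0.0, -13.9]
force: [0.3, 0.7, 0.8]
gripper_width: 0.332
grasp_force: 0.0
```

>>> step_arm(commands=[[0.019, 0.03, 0, 0, 0], [0.019, 0.03, 0, 0, 0], [0.019, 0.03, 0, 0, 0], [0.019, 0.03, 0, 0, 0], [0.019, 0.03, 0, 0, 0], [0.019, 0.03, 0, 0, 0], [0.019, 0.03, 0, 0, 0], [0.019, 0.03, 0, 0, 0], [0.019, 0.03, 0, 0, 0], [0.019, 0.03, 0, 0, 0]])

```text
t: 1.77
tcp_pos: [0.5413, -0.0695, 0.3182]
ee_rot: [180.0, 0.0, -13.7]
force: [1.4, -0.3, 0.0]
gripper_width: 0.006
grasp_force: 0.0
```

>>> step_arm(commands=[[0.02, 0.029, 0, 0, 0], [0.02, 0.029, 0, 0, 0], [0.02, 0.029, 0, 0, 0], [0.02, 0.029, 0, 0, 0], [0.02, 0.029, 0, 0, 0], [0.02, 0.029, 0, 0, 0], [0.02, 0.029, 0, 0, 0], [0.02, 0.029, 0, 0, 0], [0, 0, 0, 0, 0], [0, 0, 0, 0, 0]])

```text
t: 2.6
tcp_pos: [0.7008, 0.1625, 0.3153]
ee_rot: [179.9, 0.2, -13.6]
force: [-0.4, -0.2, -0.2]
gripper_width: 0.004
grasp_force: 0.0
```

>>> step_arm(commands=[[0, 0, -0.02, 0, 0], [0, 0, -0.02, 0, 0], [0, 0, -0.02, 0, 0], [0, 0, -0.02, 0, 0], [-0.01, 0, 0, 0, 0], [-0.01, 0, 0, 0, 0], [-0.01, 0, 0, 0, 0], [-0.01, 0, 0, 0, 0], [-0.01, 0, 0, 0, 0], [-0.01, 0, 0, 0, 0]])

```text
t: 3.43
tcp_pos: [0.6407, 0.1589, 0.2393]
ee_rot: [180.0, -0.1, -13.8]
force: [2.9, -1.5, -0.9]
gripper_width: 0.007
grasp_force: 1.5
```

>>> step_arm(commands=[[-0.008, -0.002, 0, 0, 0], [-0.008, -0.002, 0, 0, 0], [-0.008, -0.003, 0, 0, 0], [-0.008, -0.003, 0, 0, 0], [-0.007, -0.004, 0, 0, 0], [-0.007, -0.004, 0, 0, 0], [-0.006, -0.005, 0, 0, 0], [-0.006, -0.005, 0, 0, 0], [-0.005, -0.006, 0, 0, 0], [-0.005, -0.006, 0, 0, 0]])

```text
t: 4.27
tcp_pos: [0.5724, 0.1202, 0.2387]
ee_rot: [-180.0, -0.0, -13.7]
force: [3.4, 1.1, 0.8]
gripper_width: 0.004
grasp_force: 1.2
```

Run:
```python
from h import *
s=cam('scene')['frame'];t=cam('top')['frame']
a=cv2.resize(s[180:280,300:400],(400,400),interpolation=2);b=cv2.resize(t[120:220,230:330],(400,400),interpolation=2)
save('c3.png',np.hstack([a,b]));print(observe()['tcp_pos'],observe()['force'])
```

```text
[0.57191498 0.11972511 0.23848096] [-0.26889432 -0.03375273  0.57182684]
```

View pics/c3.png

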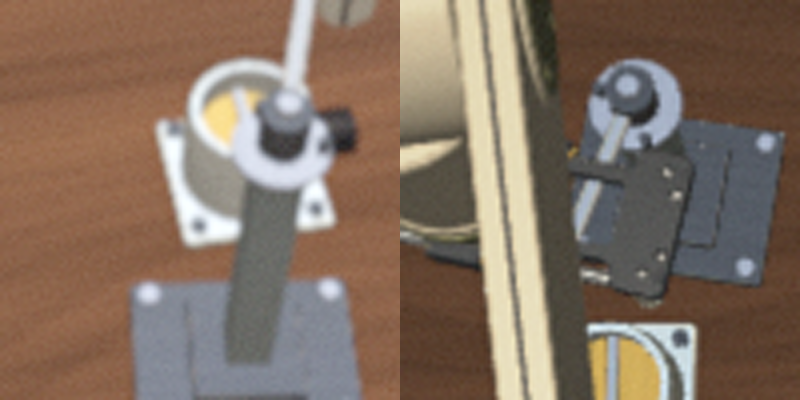

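The arm is now about 20° from −x, so it's nearly out. I'll push on gently to the stop.

>>> step_arm(commands=[[-0.003, -0.005, 0, 0, 0], [-0.002, -0.005, 0, 0, 0], [-0.001, -0.004, 0, 0, 0], [0, 0, 0, 0, 0]])

```text
t: 4.7
tcp_pos: [0.5663, 0.1061, 0.2383]
ee_rot: [180.0, 0.1, -13.7]
force: [-0.4, -0.1, -0.2]
gripper_width: 0.005
grasp_force: 0.0
```

>>> step_arm(commands=[[-0.001, -0.003, 0, 0, 0], [-0.001, -0.003, 0, 0, 0], [0, 0, 0, 0, 0]])

```text
t: 4.95
tcp_pos: [0.5647, 0.1003, 0.2384]
ee_rot: [180.0, 0.0, -13.7]
force: [-0.3, 1.4, -0.8]
gripper_width: 0.005
grasp_force: 0.4
```

>>> step_arm(commands=[[0, -0.003, 0, 0, 0], [0, -0.003, 0, 0, 0], [0, 0, 0, 0, 0]])

```text
t: 5.2
tcp_pos: [0.5645, 0.0989, 0.2385]
ee_rot: [-179.6, 0.1, -13.5]
force: [0.0, 19.5, -1.0]
gripper_width: 0.005
grasp_force: 9.6
```

>>> step_arm(commands=[[0, -0.003, 0, 0, 0], [0, -0.003, 0, 0, 0], [0, 0, 0, 0, 0]])

```text
t: 5.45
tcp_pos: [0.5644, 0.0984, 0.2386]
ee_rot: [-179.1, 0.2, -13.3]
force: [0.8, 42.1, -1.2]
gripper_width: 0.001
grasp_force: 20.8
```

>>> step_arm(commands=[[0, 0.015, 0, 0, 0], [0, 0.015, 0, 0, 0], [0, 0, 0.027, 0, 0], [0, 0, 0.027, 0, 0], [0, 0, 0.027, 0, 0], [0, -0.02, 0, 0, 0.8], [-0.01, -0.034, 0, 0, 0.8], [-0.01, -0.034, 0, 0, 0.8], [-0.01, -0.034, 0, 0, 0.8], [-0.01, -0.034, 0, 0, 0.8]])

```text
t: 6.28
tcp_pos: [0.5241, -0.0389, 0.3197]
ee_rot: [180.0, -0.0, -13.7]
force: [0.8, -0.5, -0.0]
gripper_width: 0.315
grasp_force: 0.0
```

>>> step_arm(commands=[[-0.01, -0.034, 0, 0, 0.8], [-0.01, -0.034, 0, 0, 0.8], [-0.01, -0.034, 0, 0, 0.8], [-0.01, -0.034, 0, 0, 0.8], [-0.01, -0.034, 0, 0, 0.8], [-0.01, -0.034, 0, 0, 0.8], [0, -0.025, 0, 0, 0.8], [0, -0.02, 0, 0, 0.8], [0, 0, 0, 0, 0.8], [0, 0, 0, 0, 0.8]])

```text
t: 7.12
tcp_pos: [0.4643, -0.2872, 0.3193]
ee_rot: [-180.0, 0.1, -13.8]
force: [-0.2, 0.9, -0.0]
gripper_width: 0.801
grasp_force: 0.0
```

Run:
```python
from h import *
s=cam('scene')['frame'];t=cam('top')['frame'];np.save('pics/s4.npy',s);np.save('pics/t4.npy',t)
a=cv2.resize(s[180:280,320:420],(400,400),interpolation=2);b=cv2.resize(t[130:230,250:350],(400,400),interpolation=2)
c=cv2.resize(s[150:250,150:350],(400,200),interpolation=2)
save('c4.png',np.hstack([a,b]));print(observe()['tcp_pos'],observe()['force'],observe()['ee_rot'],observe()['gripper_width'])
```

```text
[ 0.46481567 -0.28576023  0.3195698 ] [0.20302769 0.05369108 0.08224887] [-1.79985545e+02  2.42471473e-02 -1.37006940e+01] 0.8039830796543911
```

View pics/c4.png

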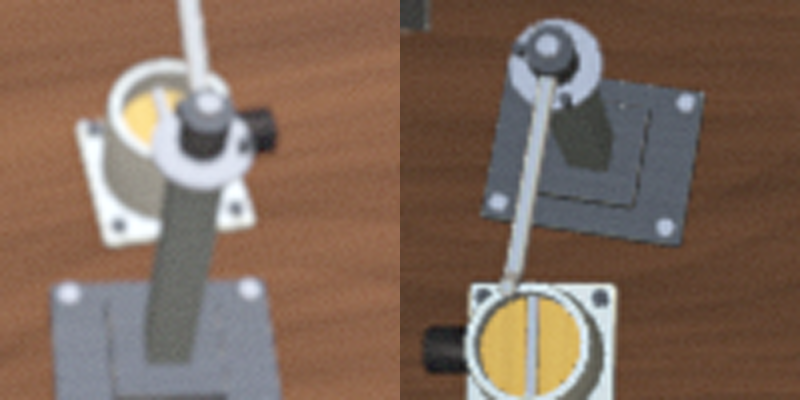

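Run:
```python
from h import *
T=lambda x,y:((x-400)/4+250-.375,y/4+130-.375)
P=[atz('top',*T(*p),z)[:2] for p,z in(((546,85),.255),((517,262),.255),((508,285),.267),((548,44),.271))]
print(P, np.degrees(np.arctan2(*(P[1]-P[0])[::-1])))
```

```text
[array([0.63330594, 0.0666954 ]), array([0.53469598, 0.08285403]), array([0.52026355, 0.08605801]), array([0.65187036, 0.06360774])] 170.6939845946019
```

>>> step_arm(commands=[[0, 0, -0.025, 0, 0.8], [0, 0, -0.025, 0, 0.8], [0, 0, -0.025, 0, 0.8], [0, 0, -0.025, 0, 0.8], [0, 0, -0.025, 0, 0.8], [0, 0, -0.025, 0, 0.8], [0, 0, -0.025, 0, 0.8], [0, 0, -0.025, 0, 0.8], [0, 0, -0.025, 0, 0.8], [0, 0, -0.025, 0, 0.8]])

```text
t: 8.05
tcp_pos: [0.4653, -0.285, 0.0689]
ee_rot: [180.0, -0.0, -13.6]
force: [-1.1, 0.5, -0.4]
gripper_width: 0.801
grasp_force: 0.0
```

>>> step_arm(commands=[[0, 0, 0, 0, 0.4], [0, 0, 0, 0, 0.4], [0, 0, 0, 0, 0.4], [0, 0, 0, 0, 0.4], [0, 0, 0, 0, 0.4], [0, 0, 0, 0, 0.4]])

```text
t: 8.55
tcp_pos: [0.4663, -0.2872, 0.072]
ee_rot: [179.9, -0.2, -13.7]
force: [-1.1, -0.5, 8.0]
gripper_width: 0.533
grasp_force: 29.9
```

>>> step_arm(commands=[[0, 0, 0.011, 0, 0.4], [0, 0, 0.022, 0, 0.4], [0, 0, 0.022, 0, 0.4], [0, 0, 0.022, 0, 0.4], [0, 0, 0.022, 0, 0.4], [0, 0, 0.022, 0, 0.4], [0, 0, 0.022, 0, 0.4], [0, 0, 0.011, 0, 0.4], [-0.001, 0.01, 0, 0.035, 0.4], [-0.001, 0.02, 0, 0.03, 0.4]])

```text
t: 9.38
tcp_pos: [0.4627, -0.2571, 0.2238]
ee_rot: [179.9, -0.0, -9.9]
force: [-0.9, 1.5, -3.6]
gripper_width: 0.539
grasp_force: 29.9
```

>>> step_arm(commands=[[-0.001, 0.028, 0, 0, 0.4], [-0.001, 0.032, 0, 0, 0.4], [-0.001, 0.032, 0, 0, 0.4], [-0.001, 0.032, 0, 0, 0.4], [-0.001, 0.032, 0, 0, 0.4], [-0.001, 0.032, 0, 0, 0.4], [-0.001, 0.032, 0, 0, 0.4], [-0.001, 0.032, 0, 0, 0.4], [-0.001, 0.032, 0, 0, 0.4], [-0.001, 0.03, 0, 0, 0.4]])

```text
t: 10.22
tcp_pos: [0.4512, 0.0599, 0.2219]
ee_rot: [180.0, 0.1, -9.9]
force: [0.4, 0.5, -2.7]
gripper_width: 0.538
grasp_force: 29.9
```

>>> step_arm(commands=[[0, 0.02, 0, 0, 0.4], [0, 0.01, 0, 0, 0.4], [0, 0.006, 0, 0, 0.4], [0, 0, 0, 0, 0.4], [0, 0, 0, 0, 0.4]])

```text
t: 10.63
tcp_pos: [0.4526, 0.0932, 0.223]
ee_rot: [180.0, 0.0, -9.9]
force: [-0.2, -0.4, -2.6]
gripper_width: 0.539
grasp_force: 29.9
```

Run:
```python
from h import *
s=cam('scene')['frame'];t=cam('top')['frame']
print(observe()['tcp_pos'],observe()['ee_rot'])
a=cv2.resize(s[120:240,310:430],(480,480),interpolation=2);b=cv2.resize(t[130:250,240:320],(320,480),interpolation=2)
save('c5.png',np.hstack([a,b]))
```

```text
[0.45285978 0.0926786  0.2233674 ] [ 1.79970163e+02  1.99715663e-02 -1.00373187e+01]
```

View pics/c5.png

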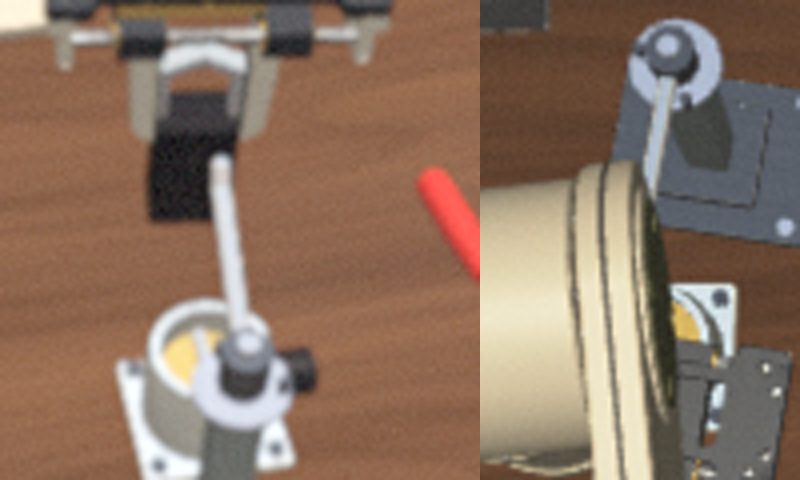

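Run:
```python
from h import *
q=lambda P:[(a-o+.375)*4 for a,o in zip(proj('scene',P),(310,120))]
for P in((.453,.093,.286),(.453,.093,.278),(.453,.093,.237),(.5155,.0865,.265),(.528,.0845,.25),(.6515,.0635,.271),(.435,.093,.152),(.471,.09,.152)):print(P,q(P))
```

```text
(0.453, 0.093, 0.286) [np.float64(201.77487399261963), np.float64(54.87307390158071)]
(0.453, 0.093, 0.278) [np.float64(200.61903645375264), np.float64(65.21451242494857)]
(0.453, 0.093, 0.237) [np.float64(194.91090256271423), np.float64(116.22307124780207)]
(0.5155, 0.0865, 0.265) [np.float64(216.99436073733682), np.float64(159.31422506573404)]
(0.528, 0.0845, 0.25) [np.float64(217.14345782692226), np.float64(194.23242557958963)]
(0.6515, 0.0635, 0.271) [np.float64(246.72288181400904), np.float64(348.1446027617785)]
(0.435, 0.093, 0.152) [np.float64(176.88201866585314), np.float64(191.9133053370964)]
(0.471, 0.09, 0.152) [np.float64(186.89462503905133), np.float64(233.90648229931878)]
```

>>> step_arm(commands=[[0, 0.003, 0, 0, 0.4], [0, 0.004, 0, 0, 0.4], [0.01, -0.002, 0, 0, 0.4], [0.01, -0.002, 0, 0, 0.4], [0.01, -0.002, 0, 0, 0.4], [0.01, -0.002, 0, 0, 0.4], [0.01, -0.002, 0, 0, 0.4], [0.01, -0.002, 0, 0, 0.4], [0, 0, 0, 0, 0.4]])

```text
t: 11.48
tcp_pos: [0.5141, 0.0882, 0.2235]
ee_rot: [180.0, -0.0, -10.0]
force: [-0.1, -0.3, -1.9]
gripper_width: 0.534
grasp_force: 29.9
```

>>> step_arm(commands=[[0.01, -0.002, 0, 0, 0.4], [0.01, -0.002, 0, 0, 0.4], [0.01, -0.002, 0, 0, 0.4], [0, 0, 0, 0, 0.4]])

```text
t: 11.82
tcp_pos: [0.5436, 0.0823, 0.2235]
ee_rot: [180.0, -0.0, -10.0]
force: [-0.2, 0.2, -1.7]
gripper_width: 0.535
grasp_force: 29.9
```

Run:
```python
from h import *
s=cam('scene')['frame'];t=cam('top')['frame']
print(observe()['tcp_pos'],observe()['ee_rot'])
a=cv2.resize(s[140:260,310:430],(480,480),interpolation=2);b=cv2.resize(t[120:240,260:340],(320,480),interpolation=2)
save('c6.png',np.hstack([a,b]))
```

```text
[0.54245485 0.08275038 0.22343256] [ 1.79996265e+02  4.83443285e-02 -9.99910566e+00]
```

View pics/c6.png

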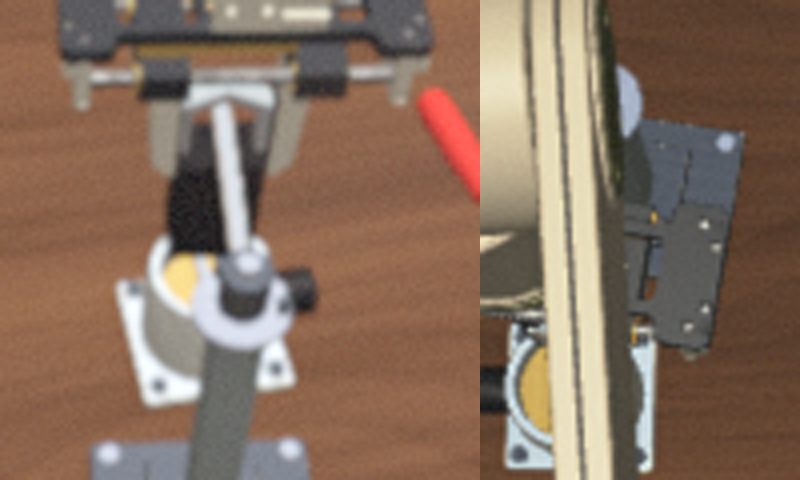

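>>> step_arm(commands=[[0.01, -0.003, 0, 0, 0.4], [0.01, -0.003, 0, 0, 0.4], [0.008, -0.003, 0, 0, 0.4], [0, 0, -0.005, 0, 0.4], [0, 0, -0.005, 0, 0.4], [0, 0, -0.005, 0, 0.4], [0, 0, 0, 0, 0.4]])

```text
t: 12.5
tcp_pos: [0.5694, 0.0739, 0.2066]
ee_rot: [180.0, 0.2, -10.0]
force: [0.1, 0.7, -3.0]
gripper_width: 0.533
grasp_force: 29.9
```

>>> step_arm(commands=[[0, 0, -0.003, 0, 0.4], [0, 0, -0.003, 0, 0.4], [0, 0, 0, 0, 0.4]])

```text
t: 12.75
tcp_pos: [0.5709, 0.074, 0.2029]
ee_rot: [-180.0, -0.0, -10.0]
force: [-0.2, 0.1, -3.1]
gripper_width: 0.541
grasp_force: 30.0
```

>>> step_arm(commands=[[0, 0, -0.002, 0, 0.4], [0, 0, 0, 0, 0.4], [0, 0, 0, 0, 0.4]])

```text
t: 13.0
tcp_pos: [0.5713, 0.0741, 0.2025]
ee_rot: [-180.0, -0.1, -10.0]
force: [-3.9, 1.8, 7.6]
gripper_width: 0.536
grasp_force: 30.0
```

>>> step_arm(commands=[[0, 0, -0.002, 0, 0.4], [0, 0, 0, 0, 0.4], [0, 0, 0, 0, 0.4]])

```text
t: 13.25
tcp_pos: [0.5718, 0.0743, 0.2022]
ee_rot: [-179.9, -0.2, -10.0]
force: [-8.3, 1.4, 15.5]
gripper_width: 0.54
grasp_force: 30.0
```

>>> step_arm(commands=[[0, 0, 0.002, 0, 0.4], [0, 0, 0.001, 0, 0.4], [0, 0, 0, 0, 0.56], [0, 0, 0, 0, 0.58], [0, 0, 0, 0, 0.6], [0, 0, 0, 0, 0.65], [0, 0, 0, 0, 0.75], [0, 0, 0, 0, 0.85], [0, 0, 0, 0, 0.85], [0, 0, 0, 0, 0.85]])

```text
t: 14.08
tcp_pos: [0.5708, 0.0737, 0.2015]
ee_rot: [180.0, 0.0, -10.0]
force: [0.2, 0.2, 0.9]
gripper_width: 0.84
grasp_force: 0.0
```

Run:
```python
from h import *
s=cam('scene')['frame']
print(observe()['tcp_pos'],observe()['force'],observe()['gripper_width'])
save('c7.png',s,(300,130,440,270),4)
```

```text
[0.57083562 0.07370482 0.20156022] [-0.83573558 -0.11980833 -0.14323222] 0.8449498284027469
```

View pics/c7.png

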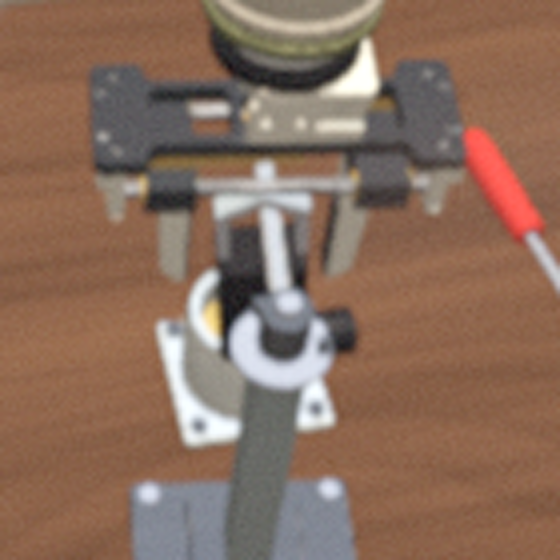

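The lamp hangs by its loop, apex at about (262,205) on the bar. The fingers are clear on both sides, at about (175,240) and (345,240). I'll lift straight up.

>>> step_arm(commands=[[0, 0, 0.01, 0, 0.85], [0, 0, 0.015, 0, 0.85], [0, 0, 0.02, 0, 0.85], [0, 0, 0.025, 0, 0.85], [0, 0, 0.025, 0, 0.85], [0, 0, 0.025, 0, 0.85], [-0.02, -0.03, 0, 0, 0.85], [-0.02, -0.035, 0, 0, 0.85], [-0.02, -0.035, 0, 0, 0.85], [-0.02, -0.035, 0, 0, 0.85]])

```text
t: 14.97
tcp_pos: [0.49, -0.0622, 0.3227]
ee_rot: [180.0, -0.1, -9.9]
force: [-0.1, -0.4, -0.4]
gripper_width: 0.852
grasp_force: 0.0
```

>>> step_arm(commands=[[-0.01, -0.035, 0, 0, 0.85], [-0.01, -0.035, 0, 0, 0.85], [-0.01, -0.035, 0, 0, 0.85], [0, -0.03, 0, 0, 0.85], [0, -0.02, 0, 0, 0.85], [0, 0, 0, 0, 0.85], [0, 0, 0, 0, 0.85], [0, 0, 0, 0, 0.85], [0, 0, 0, 0, 0.85], [0, 0, 0, 0, 0.85]])

```text
t: 15.8
tcp_pos: [0.4612, -0.2152, 0.3219]
ee_rot: [-180.0, -0.0, -9.9]
force: [0.8, -0.3, 0.0]
gripper_width: 0.853
grasp_force: 0.0
```

>>> step_arm(commands=[[0, 0, 0, 0, 0.85], [0, 0, 0, 0, 0.85], [0, 0, 0, 0, 0.85], [0, 0, 0, 0, 0.85], [0, 0, 0, 0, 0.85], [0, 0, 0, 0, 0.85], [0, 0, 0, 0, 0.85], [0, 0, 0, 0, 0.85], [0, 0, 0, 0, 0.85], [0, 0, 0, 0, 0.85]])

```text
t: 16.63
tcp_pos: [0.4609, -0.2163, 0.3216]
ee_rot: [-180.0, 0.0, -10.0]
force: [-0.8, -0.0, -0.6]
gripper_width: 0.848
grasp_force: 0.0
```

>>> step_arm(commands=[[0, 0, 0, 0, 0.85], [0, 0, 0, 0, 0.85], [0, 0, 0, 0, 0.85], [0, 0, 0, 0, 0.85], [0, 0, 0, 0, 0.85], [0, 0, 0, 0, 0.85], [0, 0, 0, 0, 0.85], [0, 0, 0, 0, 0.85], [0, 0, 0, 0, 0.85], [0, 0, 0, 0, 0.85]])

```text
t: 17.47
tcp_pos: [0.4609, -0.2163, 0.3216]
ee_rot: [-180.0, 0.0, -10.0]
force: [0.4, -0.2, -0.1]
gripper_width: 0.85
grasp_force: 0.0
```

Run:
```python
from h import *
s=cam('scene')['frame'];t=cam('top')['frame'];s2=cam('scene')['frame']
print(np.abs(s[180:260,320:400].astype(int)-s2[180:260,320:400]).mean())
a=cv2.resize(s[150:270,310:410],(400,480),interpolation=2);b=cv2.resize(t[120:240,240:340],(400,480),interpolation=2)
save('c8.png',np.hstack([a,b]))
```

```text
2.4522395833333333
```

View pics/c8.png

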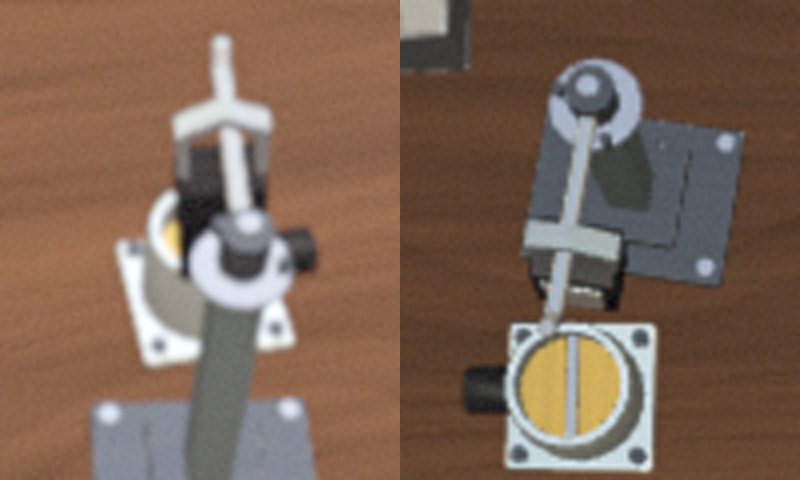

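The lamp hangs on the bar with its apex near (572,238), between the post and the tip, and the arm is still out. I'll let any swing die down, then hand in.

>>> step_arm(commands=[[0, 0, 0, 0, 0.85], [0, 0, 0, 0, 0.85], [0, 0, 0, 0, 0.85], [0, 0, 0, 0, 0.85], [0, 0, 0, 0, 0.85], [0, 0, 0, 0, 0.85], [0, 0, 0, 0, 0.85], [0, 0, 0, 0, 0.85], [0, 0, 0, 0, 0.85], [0, 0, 0, 0, 0.85]])

```text
t: 18.45
tcp_pos: [0.4609, -0.2163, 0.3216]
ee_rot: [-180.0, 0.0, -10.0]
force: [-0.2, -0.3, -0.2]
gripper_width: 0.846
grasp_force: 0.0
```

>>> step_arm(commands=[[0, 0, 0, 0, 0.85], [0, 0, 0, 0, 0.85], [0, 0, 0, 0, 0.85], [0, 0, 0, 0, 0.85], [0, 0, 0, 0, 0.85], [0, 0, 0, 0, 0.85], [0, 0, 0, 0, 0.85], [0, 0, 0, 0, 0.85], [0, 0, 0, 0, 0.85], [0, 0, 0, 0, 0.85]])

```text
t: 19.28
tcp_pos: [0.4609, -0.2163, 0.3216]
ee_rot: [-180.0, 0.0, -10.0]
force: [-0.2, -0.1, 0.5]
gripper_width: 0.849
grasp_force: 0.0
```

Run:
```python
from h import *
F=[cam('top')['frame'].astype(int) for _ in range(8)]
d=lambda r:[round(np.abs(f[r]-F[0][r]).mean(),2) for f in F[1:]]
print('lamp',d(np.s_[170:200,270:298]),'bench',d(np.s_[170:200,345:370]))
```

```text
lamp [np.float64(2.19), np.float64(2.24), np.float64(2.26), np.float64(2.19), np.float64(2.25), np.float64(2.24), np.float64(2.26)] bench [np.float64(2.34), np.float64(2.4), np.float64(2.42), np.float64(2.52), np.float64(2.36), np.float64(2.47), np.float64(2.44)]
```

The differences are only noise, so the lamp is still.

```bash
python3 -c "
from rig import job_done
print(job_done())"
```

```text
the job is handed in; nothing more can be done
None
```

The hanger arm is swung out to its stop and the lamp hangs on it by its loop, straight and still with the gripper clear; I handed the job in at about 20 s, but no verdict was returned.

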